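# Square the instrument case into the corner stop and hold its lid open

## Robot

A 7-joint arm with a two-finger parallel gripper is mounted at the origin on the work surface. World frame = base frame: x ahead of the robot, y to its left, z up, the work surface at z = 0. Lengths are in m, angles in rad, forces in N, time in s.
With the tool pointing down it reaches from about 0.375 to 0.925 m from the base axis. Payload 3.1 kg.
Tool frame: the origin (TCP) lies between the finger pads; the fingertips stand 8 mm ahead of it and the grasp point (between the pads) lies 11 mm behind it (tip_extent is the z of the fingertips in the tool frame, in m); z points along the fingers, y is the line along which they close (so a half turn about z gives the same grasp; the last joint's range is limited). The gripper opens to 85 mm and grips with 20 to 120 N. Pads are 22 mm wide; open, the fingers measure 114 mm over their backs; the gripper's body (76 mm by 85 mm) begins 54 mm behind the grasp point. The pads swing forward as they close: fully open they stand 13 mm farther back than shut.
Start: joints at [-1.439, 0.383, 0.044, 1.598, -0.018, 1.161, -0.05], TCP at [0.148, 0.633, 0.239] pointing down, gripper open.
Joint ranges: [-2.61, 2.61], [-0.41, 2.15], [-1.48, 1.57], [0, 2.5], [-1.57, 4.71], [0.05, 1.97], [-2.85, 2.85]. Speed limits (rad/s): [2.79, 2.79, 3.14, 3.14, 3.14, 3.14, 3.14].

## Interface

Orientations are given as a unit quaternion [x, y, z, w].
In Python, from cell import * gives the robot as it stands.
- The arm moves only by the shell command python3 -m inch FILE [FORCE], which reads ROWS from the file FILE. ROWS is a JSON list of rows, 1 to 8 of them, each an object with the fields aperture (the finger opening in m), dx, dy, dz (the shift in parts of the range, where 1.0 means 0.6 m), rz (a turn about the tool's z in a scale on which 1.0 is pi rad); a field left out counts as zero (the opening has to be given); each row is the pose to reach, as a shift and turn from the pose commanded when the command began, along the tool's axes at that moment; what a row does not reach only later rows make up. A row lasts 1/12 s, in which the tool goes at most 0.0417 m and 0.125 rad, less where a joint would pass 70% of its speed; a pose out of reach is approached as far as the arm can. The fingers move at their own pace and stop on an object; FORCE is the grip in N (left out, the last holds). Time passes only in rows, so rows that do not move let the fingers close. It prints the time, the measured TCP pose, the force, the opening and the grip force at its end. Shift and turn numbers lie between -1 and 1, and a call with a number outside is refused. Input that does not fit is refused with a message, and nothing moves.
- get_state(): the state, without advancing time (a new reading comes with each control period).
- snapshot(name): name is "side" or "top"; returns the picture (384x512x3 uint8, red, green, blue); there is no depth.
- camera_info(name): a dict with "fx", "fy", "cx", "cy" (pixels), "dist" ([k1, k2, p1, p2, k3] as OpenCV has them; the pictures are not rectified), "extrinsics" (4x4, takes a point from world to camera coordinates). Camera axes: x right, y up, looking along -z (the intrinsics and any distortion apply to the point x, -y, -z); pixel columns grow to the right and rows downward; lengths in m; the calibration is good to about 2 mm. A picture is of the moment at which its call begins. camera_info takes no time and is no camera call.
- hand_in(): hands the job in; it is judged then, once.
The state is a dict: "time_s": time; "joints": joint angles; "qd": joint speeds; "joint_efforts": joint torques, N m; "ee_pos": TCP position; "tcp_rot": TCP orientation; "force": force on the tool from outside, world axes, zero at the start; "torque": the same for the moment, N m; "gripper_width": finger opening in m; "grip_force": force on a finger pad.
Only numpy, scipy, OpenCV 4.12 (cv2) and the standard library are available. Lean on these libraries where they do the work, as an engineer would, in place of code of your own. Each camera call takes 0.05 s, during which the arm holds its last target. There are 200 camera calls.

## Task

Push the steel instrument case along the bench, lid shut, until its hinge side and its end both sit flush against the two bars of the aluminium corner stop. Then lift the lid, which has a handle at the front, and hold it open at 60 degrees, give or take 5, so that a pupil can take the instruments out, with the case still flat on the bench and flush in the corner. The lid falls shut if let go, so finish while still holding it there, and leave the jar, the black box and the glass dish where they are.

Things in the scene. Friction and masses are not known exactly. Their poses are not given: they have to be found in the camera images.
- corner_stop: L-shaped stop fixed to the bench, up to 11 degrees off the world axes: two aluminium bars 25 mm wide, 20 mm high. Origin: inner corner where the inner faces meet, at bench height. Far bar's inner face: plane x = 0 of its frame, from y = 0 to 250 mm. Side bar's: plane y = 0, from x = 0 to -140 mm. The case goes in the quadrant x < 0, y > 0, axes parallel, its corner on this origin.
- case: Loose steel case with hinged lid, 130 (x) by 200 (y) mm, walls 50 mm high, 58 with lid shut; 0.6 to 0.95 kg in all, slides when pushed. Origin: centre of underside. +x: hinge side, goes against the far bar; -y: end for the side bar; -x: front with the lid handle. Starts 25 to 55 mm short of home in the stop's x, 30 to 90 mm in y, turned up to 11 degrees from it. Instruments inside are fixed.
- case_corner (a point): The case's bottom corner between its hinge side and its -y end, at (65, -100, 0) mm in the case frame; flush in the corner it coincides with the corner stop's origin.
- case_hinge (a point): Middle of the lid's hinge axis, at (65, 0, 50) mm in the case frame; the axis runs along the case's y.
- lid (a joint): Angle of the lid in rad: 0 shut, growing as the lid's front edge rises and swings up towards the hinge; 60 degrees is 1.047. Swings freely and falls shut below about 90 degrees; about 0.18 kg. The lid is a 130 x 200 mm steel plate 6 mm thick.
- lid_grip (a point): Centre of the lid's handle: grey plastic round bar, 16 mm diameter, 32 mm long, along the case's y, on a strip 12 mm wide in the middle of the lid's front edge. Lid shut: at (-100, 0, 54) mm in the case frame, 35 mm out from the front face; 165 mm from the hinge axis. Pinched from above by its two ends (fingers closing along the case's y) it pivots between the pads as the lid rises.
- specimen_jar: Bystander: closed amber glass jar, 56 mm across, 85 mm high. Origin: centre of its underside.
- black_case: Bystander: flat black plastic box, 110 x 160 mm, 40 mm high. Origin: centre of its underside.
- dish: Bystander: low clear glass dish, 90 mm across, 16 mm high. Origin: centre of its underside.

How it is judged:
On the way:
1. the case is flush against both bars of the corner stop with its lid shut (x of case_corner in the frame of corner_stop between -0.004 and 0.006 m and y of case_corner in the frame of corner_stop between -0.006 and 0.004 m and angle between the x axis of case and the x axis of corner_stop, either way round below 0.03 rad and angle between case's own z axis and vertical below 0.04 rad and value of joint lid below 0.1 rad), for 0.2 s.
At the end, for the whole second after the job is handed in: The robot's fingers hold the lid still at 60 degrees, within 5, with no other object touching the case; the case is flat on the bench, its corner within 4 mm of both bars and square to them within 0.03 rad; jar, black box and dish are within 20 mm of where they started (x of case_corner in the frame of corner_stop between -0.004 and 0.006 m and y of case_corner in the frame of corner_stop between -0.006 and 0.004 m and angle between the x axis of case and the x axis of corner_stop, either way round below 0.03 rad and angle between case's own z axis and vertical below 0.04 rad and value of joint lid between 0.959931 and 1.13446 rad and velocity of joint lid between -0.05 and 0.05 rad/s and contact force between the fingers and case above 0.1 N and contact force between case and specimen_jar below 0.05 N and contact force between case and black_case below 0.05 N and contact force between case and dish below 0.05 N and distance of each of specimen_jar, black_case, dish from where it was at the start of the episode below 0.02 m); the arm keeps its last pose, push and grip.
It fails at once if a bystander (jar, black box or dish) was pushed or knocked more than 20 mm (distance of any of specimen_jar, black_case, dish from where it was at the start of the episode above 0.02 m).
It also fails if it takes over 56 s, if anything falls off the work surface, if the arm or the gripper's body presses on something with over 40 N, if the wrist force passes 120 N, or if a joint passes its speed limit or range.

## Working session

There is one attempt and no reset: what is moved stays moved. The work goes in short steps, Python scripts to look and compute and a shell command to move; the robot and the scene stay as the last step left them, time stands still between calls to the robot, and variables do not carry over. Pictures are saved under pics/ and viewed, at most 10 in all, crops included, and the job is handed in when it is done.

```bash
mkdir -p pics; ls; python3 - <<'E'
from cell import *
import cv2
for n in("top","side"):
    cv2.imwrite(f"pics/{n}0.png",snapshot(n)[:,:,::-1]); c=camera_info(n); print(n,c)
s=get_state();print(s)
E
```

```text
pics
top {'fx': 371.88763435829156, 'fy': 371.88763435829156, 'cx': 255.8809794269562, 'cy': 190.91354431988725, 'dist': array([-0.12348088,  0.        ,  0.        ,  0.        ,  0.        ]), 'extrinsics': array([[ 0.02216321, -0.99973948, -0.00545615,  0.09638428],
       [ 0.99562057,  0.02157546,  0.09096253, -0.62395626],
       [-0.09082111, -0.00744828,  0.99583937, -1.0429492 ],
       [ 0.        ,  0.        ,  0.        ,  1.        ]])}
side {'fx': 399.86825983780756, 'fy': 399.86825983780756, 'cx': 252.835318064202, 'cy': 188.93642454737582, 'dist': array([-0.01649001,  0.        ,  0.        ,  0.        ,  0.        ]), 'extrinsics': array([[-0.99818561, -0.05999852, -0.0050654 ,  0.64016813],
       [ 0.03394758, -0.63026394,  0.7756384 , -0.00238997],
       [-0.04972969,  0.77405914,  0.6311572 , -1.33185982],
       [ 0.        ,  0.        ,  0.        ,  1.        ]])}
{'time_s': 0.1, 'joints': array([-1.43879853,  0.38377645,  0.04381083,  1.59942818, -0.01788311,
        1.1612225 , -0.04992966]), 'qd': array([ 1.22545952e-03, -1.86517108e-03, -4.61661553e-04, -3.83562542e-03,
       -1.12816395e-03,  7.61090290e-04,  5.39628103e-05]), 'joint_efforts': array([ 2.39328743e-03, -4.34729075e+01,  1.02907117e+00, -2.50453877e+01,
        1.08836655e-02,  5.47647011e-03, -5.55410992e-06]), 'ee_pos': array([0.14785395, 0.63208843, 0.23799216]), 'tcp_rot': array([ 1.14606085e-01,  9.93410265e-01, -1.21910451e-03, -7.27873473e-05]), 'force': array([ 0.20552873, -0.26808527,  0.64231627]), 'torque': array([ 0.03760527, -0.02252341, -0.05809239]), 'grip_force': 0.0, 'gripper_width': 0.08569554266055517}
```

View pics/top0.png

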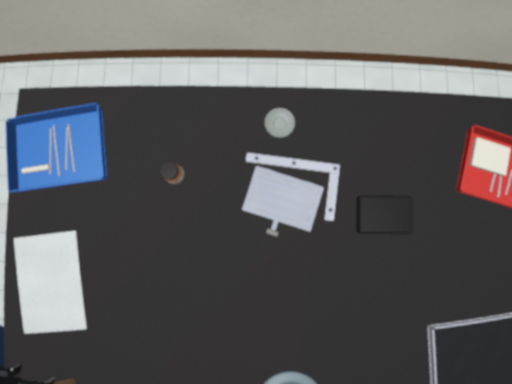

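View pics/side0.png

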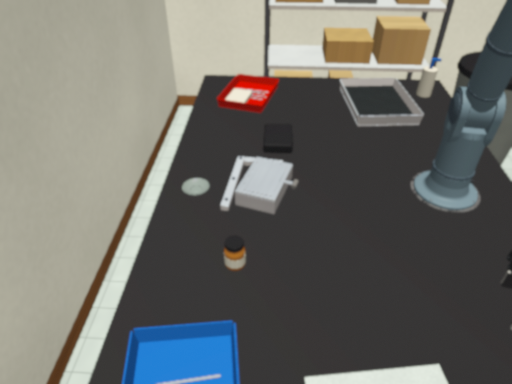

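The top view shows the stop with its far bar (247,158)–(338,168) and side bar down to (330,220). The case lid is around (283,198) with its handle at (272,232). The dish is at (280,122), the jar at (172,172) and the black box at (385,215). The side view agrees.

```bash
cat > h.py <<'E'
from cell import *
import numpy as np, cv2
def ray(n,uv):
    c=camera_info(n); K=np.array([[c["fx"],0,c["cx"]],[0,c["fy"],c["cy"]],[0,0,1]])
    p=cv2.undistortPoints(np.float64(uv).reshape(-1,1,2),K,np.array(c["dist"])).reshape(-1,2)
    E=c["extrinsics"];R=E[:3,:3];d=np.c_[p[:,0],-p[:,1],-np.ones(len(p))]@R
    return -R.T@E[:3,3],d
def onz(n,uv,z):
    o,d=ray(n,uv);t=(z-o[2])/d[:,2];return o+d*t[:,None]
def proj(n,P):
    c=camera_info(n);K=np.array([[c["fx"],0,c["cx"]],[0,c["fy"],c["cy"]],[0,0,1]])
    E=c["extrinsics"];q=np.atleast_2d(P)@E[:3,:3].T+E[:3,3];q=q*[1,-1,-1]
    return cv2.projectPoints(q,np.zeros(3),np.zeros(3),K,np.array(c["dist"]))[0].reshape(-1,2)
E
python3 - <<'E'
from h import *
im=cv2.imread("pics/top0.png")
c=im[140:250,235:395];cv2.imwrite("pics/c0.png",cv2.resize(c,None,fx=5,fy=5,interpolation=cv2.INTER_CUBIC))
g=cv2.cvtColor(im,cv2.COLOR_BGR2GRAY)
m=(g>115).astype(np.uint8);m[:140]=0;m[250:]=0;m[:,:235]=0;m[:,350:]=0
n,l,st,ce=cv2.connectedComponentsWithStats(m,connectivity=4)
for i in range(1,n):
    if st[i,4]<20: continue
    cs,_=cv2.findContours((l==i).astype(np.uint8),0,1)
    r=cv2.minAreaRect(cs[0]);print(st[i],ce[i],r,cv2.approxPolyDP(cs[0],3,True).reshape(-1,2).tolist())
E
```

```text
[ 245  152   95   69 1487] [305.20174849 173.94418292] ((289.6965026855469, 186.0261993408203), (96.28126525878906, 57.75554275512695), 7.594642639160156) [[246, 154], [248, 162], [328, 172], [324, 219], [333, 220], [338, 164]]
[ 242  166   82   70 3553] [282.35153392 199.00956938] ((280.5616149902344, 204.69027709960938), (72.72451782226562, 61.7507438659668), 17.592426300048828) [[256, 166], [242, 209], [270, 218], [273, 222], [267, 232], [274, 235], [278, 222], [309, 231], [323, 187]]
```

View pics/c0.png

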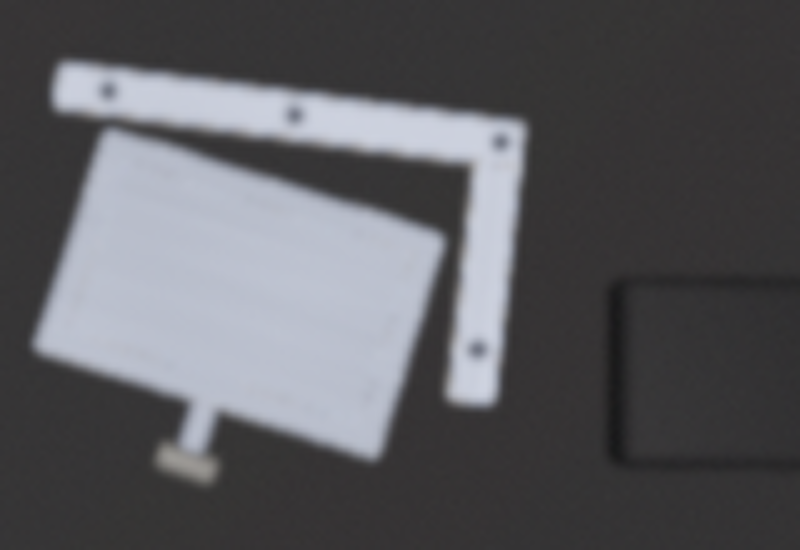

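The crop shows the bars and lid cleanly separated, with the handle at crop (187,463). Next I fit the edges.

```bash
cat > meas.py <<'E'
from h import *
def seg(n,img,box,thr=115,S=4):
    # sub-pixel contours of bright blobs in box (c0,r0,c1,r1)
    c0,r0,c1,r1=box;g=cv2.cvtColor(img,cv2.COLOR_RGB2GRAY)[r0:r1,c0:c1]
    g=cv2.resize(g,None,fx=S,fy=S,interpolation=cv2.INTER_CUBIC)
    cs,_=cv2.findContours((g>thr).astype(np.uint8),cv2.RETR_EXTERNAL,cv2.CHAIN_APPROX_NONE)
    cs=[c for c in cs if cv2.contourArea(c)>500*S*S/4]
    return [((c.reshape(-1,2)+.5)/S-.5+[c0,r0]) for c in cs]
def line(P):
    vx,vy,x,y=cv2.fitLine(P.astype(np.float32),cv2.DIST_HUBER,0,.001,.001).ravel();return np.array([x,y]),np.array([vx,vy])
def inter(a,b):
    t=np.linalg.solve(np.c_[a[1],-b[1]],b[0]-a[0]);return a[0]+t[0]*a[1]
def fit(P,A,B,w=.006,e=.012):
    # line through points near segment A-B, ends trimmed
    A,B=np.array(A)[:2],np.array(B)[:2];u=(B-A);L=np.hypot(*u);u/=L;d=P[:,:2]-A;s=d@u;q=d@np.array([-u[1],u[0]])
    return line(P[(s>e)&(s<L-e)&(abs(q)<w),:2])
ang=lambda l:np.degrees(np.arctan(l[1][1]/l[1][0]))
E
python3 - <<'E'
from meas import *
im=snapshot("top");print("cam",ray("top",[[256,190]])[0],"side",ray("side",[[256,190]])[0])
cs=seg("top",im,(235,140,350,250));print([len(c) for c in cs])
for c in cs:
    if c[:,1].min()<158:
        P=onz("top",c,.02);K=onz("top",[[246,154],[248,162],[328,172],[324,219],[333,220],[338,164]],.02)
        fi=fit(P,K[1],K[2]);fo=fit(P,K[0],K[5]);si=fit(P,K[2],K[3]);so=fit(P,K[4],K[5])
        ic=inter(fi,si);oc=inter(fo,so)
        print("stop ang",ang(fi),ang(fo),ang(si),ang(so),"inner",ic,"outer",oc, oc-ic)
    else:
        for z in(.058,):
            P=onz("top",c,z);K=onz("top",[[256,166],[242,209],[309,231],[323,187]],z)
            L=[fit(P,K[0],K[3]),fit(P,K[0],K[1]),fit(P,K[1],K[2]),fit(P,K[2],K[3])]
            C=[inter(L[0],L[1]),inter(L[1],L[2]),inter(L[2],L[3]),inter(L[3],L[0])]
            print("case",[ang(l) for l in L],np.round(C,4).tolist(),[np.linalg.norm(C[i]-C[i-1]) for i in range(4)],np.mean(C,0))
print("handle",onz("top",[[272.4,232.2]],.06),"dish",onz("top",[[280,122]],.01),"jar",onz("top",[[172,172]],.08))
E
```

```text
cam [0.52436569 0.10205314 1.0958924 ] side [0.57285477 1.06784109 0.84570937]
[1016, 1180]
case [np.float32(73.45957), np.float32(-16.283499), np.float32(73.50179), np.float32(-16.6582)] [[0.6935999989509583, 0.1128000020980835], [0.5655999779701233, 0.1501999944448471], [0.5081999897956848, -0.04349999874830246], [0.6359000205993652, -0.08169999718666077]] [np.float32(0.20288488), np.float32(0.13341433), np.float32(0.20201279), np.float32(0.13326445)] [0.60082775 0.03444557]
stop ang 83.67458 83.87602 -6.272551 -6.169906 inner [ 0.6809676  -0.10279084] outer [ 0.70799196 -0.13527441] [ 0.02702433 -0.03248357]
handle [[0.50488602 0.06145141 0.06      ]] dish [[0.83225252 0.04252087 0.01      ]] jar [[0.6647157  0.34379579 0.08      ]]
```

Case: centre (0.601,0.034), yaw −16.5°. Stop: yaw −6.2°, with the inner corner about (0.685,−0.107) after allowing for the visible inner faces. The plan is to straddle the handle with the open fingers along the stop's y, then push the front face along the stop's x.

The manual's scale: shifts go in shares of 0.6 m and turns go in shares of pi rad. Converting my numbers, -0.242 m / 0.6 = -0.4033, -0.235 m / 0.6 = -0.3917.

```bash
echo '[{"aperture":0.085,"dx":-0.3917,"dy":-0.4033},{"aperture":0.085,"dx":-0.3917,"dy":-0.4033},{"aperture":0.085,"dx":-0.3917,"dy":-0.4033},{"aperture":0.085,"dx":-0.3917,"dy":-0.4033},{"aperture":0.085,"dx":-0.3917,"dy":-0.4033},{"aperture":0.085,"dx":-0.3917,"dy":-0.4033},{"aperture":0.085,"dx":-0.3917,"dy":-0.4033},{"aperture":0.085,"dx":-0.3917,"dy":-0.4033}]' > m.json && python3 -m inch m.json 20
echo '[{"aperture":0.085,"dx":-0.3917,"dy":-0.4033,"rz":-0.0385},{"aperture":0.085,"dx":-0.3917,"dy":-0.4033,"rz":-0.0385},{"aperture":0.085,"dx":-0.3917,"dy":-0.4033,"rz":-0.0385},{"aperture":0.085,"dx":-0.3917,"dy":-0.4033,"rz":-0.0385},{"aperture":0.085,"dx":-0.3917,"dy":-0.4033,"rz":-0.0385},{"aperture":0.085,"dx":-0.3917,"dy":-0.4033,"rz":-0.0385},{"aperture":0.085,"dx":-0.3917,"dy":-0.4033,"rz":-0.0385},{"aperture":0.085,"dx":-0.3917,"dy":-0.4033,"rz":-0.0385}]' > m.json && python3 -m inch m.json
echo '[{"aperture":0.085},{"aperture":0.085}]' > m.json && python3 -m inch m.json; python3 -c "
from cell import *;s=get_state();print(s['tcp_rot'],s['force'])"
```

```text
time_s: 0.82
ee_pos: [0.3202, 0.345, 0.2391]
tcp_rot: [0.115, 0.993, -0.0, -0.0]
force: [0.8, -0.1, 0.5]
gripper_width: 0.0855
grip_force: 0.0
time_s: 1.48
ee_pos: [0.4898, 0.0628, 0.2393]
tcp_rot: [0.054, 0.999, 0.0, 0.0]
force: [0.9, 0.1, -0.4]
gripper_width: 0.0851
grip_force: 0.0
time_s: 1.65
ee_pos: [0.4902, 0.0613, 0.2393]
tcp_rot: [0.058, 0.998, -0.0, 0.0]
force: [-0.6, 0.4, 0.4]
gripper_width: 0.0851
grip_force: 0.0
[ 5.80634704e-02  9.98312809e-01 -3.93922417e-04  1.17997676e-04] [-0.55482546  0.42963705  0.41456652]
```

Converted, 0.14 m / 0.6 = 0.2333, -0.005 m / 0.6 = -0.0083, -0.008 rad / 3.1416 = -0.0025.

```bash
echo '[{"aperture":0.085,"dx":-0.0083,"dy":-0.0117,"dz":0.05,"rz":-0.0025},{"aperture":0.085,"dx":-0.0083,"dy":-0.0117,"dz":0.1167,"rz":-0.0025},{"aperture":0.085,"dx":-0.0083,"dy":-0.0117,"dz":0.1833,"rz":-0.0025},{"aperture":0.085,"dx":-0.0083,"dy":-0.0117,"dz":0.2333,"rz":-0.0025},{"aperture":0.085,"dx":-0.0083,"dy":-0.0117,"dz":0.2333,"rz":-0.0025}]' > m.json && python3 -m inch m.json
echo '[{"aperture":0.085,"dz":0.0333},{"aperture":0.085,"dz":0.0667},{"aperture":0.085,"dz":0.1},{"aperture":0.085,"dz":0.13},{"aperture":0.085,"dz":0.13}]' > m.json && python3 -m inch m.json
python3 - <<'E'
from meas import *
im=snapshot("top");cv2.imwrite("pics/c1.png",cv2.resize(im[130:270,220:380],None,fx=4,fy=4,interpolation=2)[:,:,::-1])
E
```

```text
time_s: 2.07
ee_pos: [0.4866, 0.0582, 0.093]
tcp_rot: [0.049, 0.999, -0.002, -0.007]
force: [-1.1, -0.7, -0.2]
gripper_width: 0.0848
grip_force: 0.0
time_s: 2.48
ee_pos: [0.4915, 0.0588, 0.0199]
tcp_rot: [0.049, 0.999, -0.0, -0.002]
force: [0.2, 0.4, 0.5]
gripper_width: 0.0849
grip_force: 0.0
```

View pics/c1.png

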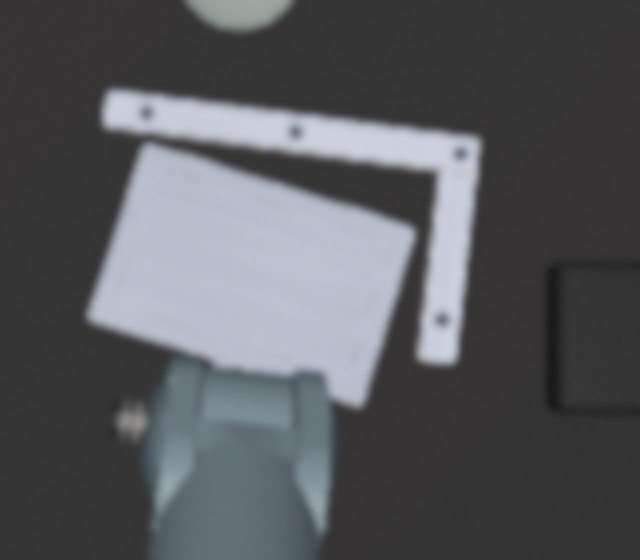

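The gripper straddles the handle (hidden under the wrist at about crop (265,400)), and the case has not moved. Next is the push along the stop's x, which is the tool's −x.

Converted, -0.042 m / 0.6 = -0.07, -0.036 m / 0.6 = -0.06, 0.01 rad / 3.1416 = 0.0032.

```bash
echo '[{"aperture":0.085,"dx":-0.01,"rz":0.0032},{"aperture":0.085,"dx":-0.02,"rz":0.0032},{"aperture":0.085,"dx":-0.03,"rz":0.0032},{"aperture":0.085,"dx":-0.04,"rz":0.0032},{"aperture":0.085,"dx":-0.05,"rz":0.0032},{"aperture":0.085,"dx":-0.06,"rz":0.0032},{"aperture":0.085,"dx":-0.07,"rz":0.0032},{"aperture":0.085,"dx":-0.07,"rz":0.0032}]' > m.json && python3 -m inch m.json
echo '[{"aperture":0.085,"dx":-0.0067},{"aperture":0.085,"dx":-0.0133},{"aperture":0.085,"dx":-0.02},{"aperture":0.085,"dx":-0.0267},{"aperture":0.085,"dx":-0.0267}]' > m.json && python3 -m inch m.json
python3 - <<'E'
from meas import *
im=snapshot("top");cv2.imwrite("pics/c2.png",cv2.resize(im[130:270,220:380],None,fx=4,fy=4,interpolation=2)[:,:,::-1])
E
```

```text
time_s: 3.2
ee_pos: [0.5338, 0.0517, 0.0209]
tcp_rot: [0.057, 0.998, -0.0, -0.002]
force: [-3.3, -1.9, -1.1]
gripper_width: 0.0851
grip_force: 1.5
time_s: 3.62
ee_pos: [0.5504, 0.0501, 0.0209]
tcp_rot: [0.056, 0.998, -0.0, -0.001]
force: [-2.9, -1.6, -1.8]
gripper_width: 0.085
grip_force: 1.5
```

View pics/c2.png

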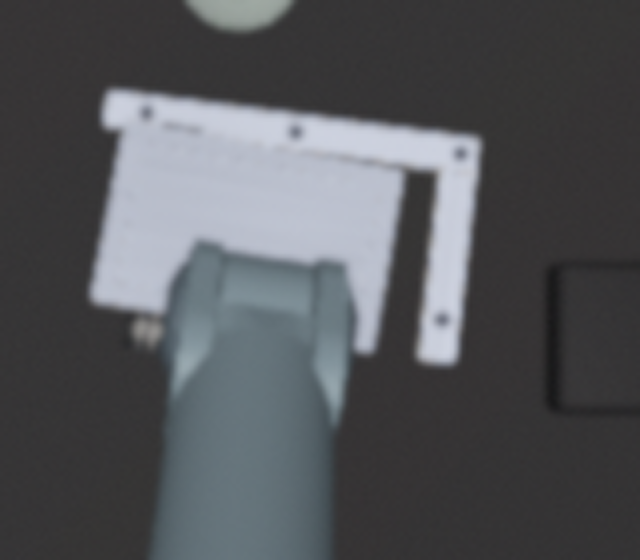

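The case has squared up and is nearly at the far bar, with about 20 mm left in y. I continue until there is a contact force.

Converted, -0.004 m / 0.6 = -0.0067, -0.002 m / 0.6 = -0.0033.

```bash
echo '[{"aperture":0.085,"dx":-0.0033},{"aperture":0.085,"dx":-0.0067},{"aperture":0.085,"dx":-0.0067}]' > m.json && python3 -m inch m.json|egrep 'ee|force:'; echo '[{"aperture":0.085,"dx":-0.0033},{"aperture":0.085,"dx":-0.0067},{"aperture":0.085,"dx":-0.0067}]' > m.json && python3 -m inch m.json|egrep 'ee|force:'; echo '[{"aperture":0.085,"dx":-0.0033},{"aperture":0.085,"dx":-0.0033}]' > m.json && python3 -m inch m.json|egrep 'ee|force:'
```

```text
ee_pos: [0.5517, 0.0499, 0.0208]
force: [-9.2, -0.9, 6.3]
grip_force: 4.3
ee_pos: [0.5536, 0.0489, 0.0204]
force: [-10.4, -1.6, 7.4]
grip_force: 5.6
ee_pos: [0.5552, 0.0482, 0.0203]
force: [-11.0, -3.1, 6.3]
grip_force: 5.5
```

```bash
python3 - <<'E'
from meas import *
im=snapshot("top");s=snapshot("side")
a=cv2.resize(im[145:235,235:345],None,fx=4,fy=4,interpolation=2)[:,:,::-1]
b=cv2.resize(s[145:225,205:315],None,fx=4,fy=4,interpolation=2)[:,:,::-1]
a=cv2.copyMakeBorder(a,0,0,0,0,0);
cv2.imwrite("pics/c3.png",cv2.resize(np.vstack([a,b]),None,fx=.85,fy=.85))
E
```

```text
(no output)
```

View pics/c3.png

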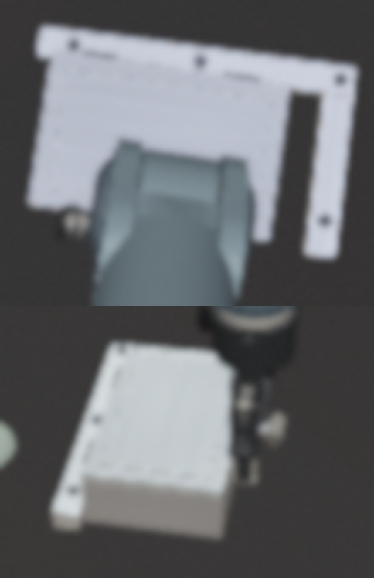

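The case sits flat against the far bar, with about 20 mm to go in y. I back off, rise, and prepare to push on the +y end with the tool turned 90°.

Converted, -0.13 m / 0.6 = -0.2167, -0.11 m / 0.6 = -0.1833.

```bash
echo '[{"aperture":0.085,"dx":0.0133},{"aperture":0.085,"dx":0.025},{"aperture":0.085,"dx":0.025,"dz":-0.05},{"aperture":0.085,"dx":0.025,"dz":-0.1167},{"aperture":0.085,"dx":0.025,"dz":-0.1833},{"aperture":0.085,"dx":0.025,"dz":-0.2167},{"aperture":0.085,"dx":0.025,"dz":-0.2167}]' > m.json && python3 -m inch m.json|egrep 'ee|rot|force:'; python3 - <<'E'
from meas import *
s=get_state();print(s['joints'])
im=snapshot("top")
for c in seg("top",im,(235,140,350,250)): print(cv2.approxPolyDP(c.astype(np.float32),2.5,True).reshape(-1,2).round(1).tolist())
E
```

```text
ee_pos: [0.5526, 0.0533, 0.1582]
tcp_rot: [0.055, 0.998, 0.003, 0.008]
force: [1.1, 0.2, 0.6]
grip_force: 0.0
[-0.65226551  0.31812558  0.56428684  1.93562671 -0.21359613  0.92941289
  1.47672814]
[[247.10000610351562, 152.10000610351562], [244.10000610351562, 205.39999389648438], [259.8999938964844, 205.10000610351562], [267.8999938964844, 186.89999389648438], [313.1000061035156, 190.39999389648438], [306.8999938964844, 193.39999389648438], [306.6000061035156, 213.60000610351562], [301.8999938964844, 193.60000610351562], [279.6000061035156, 192.89999389648438], [276.3999938964844, 196.10000610351562], [273.8999938964844, 191.10000610351562], [267.8999938964844, 191.60000610351562], [266.1000061035156, 242.89999389648438], [272.3999938964844, 237.39999389648438], [272.3999938964844, 249.39999389648438], [304.3999938964844, 249.39999389648438], [302.6000061035156, 225.89999389648438], [306.6000061035156, 223.39999389648438], [306.8999938964844, 231.39999389648438], [315.1000061035156, 243.60000610351562], [314.8999938964844, 196.10000610351562], [319.8999938964844, 172.60000610351562], [328.6000061035156, 173.39999389648438], [323.8999938964844, 218.60000610351562], [332.1000061035156, 220.60000610351562], [339.3999938964844, 164.60000610351562]]
```

Converted, 0.111 m / 0.6 = 0.185, 0.09 m / 0.6 = 0.15, 0.25 rad / 3.1416 = 0.0796.

```bash
echo '[{"aperture":0.085,"dx":-0.0333,"dy":0.05,"rz":0.0318},{"aperture":0.085,"dx":-0.0667,"dy":0.1,"rz":0.0637},{"aperture":0.085,"dx":-0.1,"dy":0.15,"rz":0.0796},{"aperture":0.085,"dx":-0.125,"dy":0.185,"rz":0.0796},{"aperture":0.085,"dx":-0.125,"dy":0.185,"rz":0.0796}]' > m.json && python3 -m inch m.json|egrep 'ee|rot|force:'; python3 - <<'E'
from meas import *
s=get_state();print(s['joints'],onz("top",[[244.1,205.4],[319.9,172.6]],.058))
E
```

```text
ee_pos: [0.6354, 0.1628, 0.1496]
tcp_rot: [0.174, 0.985, 0.002, 0.001]
force: [-0.2, 0.8, -0.1]
grip_force: 0.0
[-0.72729293  0.52884713  0.54918891  1.68096677 -0.31794091  1.01791132
  1.14921727] [[ 0.57767598  0.1418234   0.058     ]
 [ 0.6748559  -0.0697731   0.058     ]]
```

Converted, 0.84 rad / 3.1416 = 0.2674.

```bash
echo '[{"aperture":0.085,"rz":0.0382},{"aperture":0.085,"rz":0.0764},{"aperture":0.085,"rz":0.1146},{"aperture":0.085,"rz":0.1528},{"aperture":0.085,"rz":0.191},{"aperture":0.085,"rz":0.2292},{"aperture":0.085,"rz":0.2674},{"aperture":0.085,"rz":0.2674}]' > m.json && python3 -m inch m.json|egrep 'ee|rot|force:';echo '[{"aperture":0.085,"rz":0.0382},{"aperture":0.085,"rz":0.0764},{"aperture":0.085,"rz":0.1146},{"aperture":0.085,"rz":0.1557},{"aperture":0.085,"rz":0.1557},{"aperture":0.085,"rz":0.1557}]' > m.json && python3 -m inch m.json|egrep 'ee|rot|force:'; python3 - <<'E'
from meas import *
s=get_state();print(s['joints'])
im=snapshot("top");cv2.imwrite("pics/c4.png",cv2.resize(im[130:250,220:380],None,fx=3,fy=3,interpolation=2)[:,:,::-1])
for c in seg("top",im,(235,140,350,250)): print(cv2.approxPolyDP(c.astype(np.float32),1.5,True).reshape(-1,2).round(1).tolist())
E
```

```text
ee_pos: [0.6323, 0.154, 0.1496]
tcp_rot: [0.565, 0.825, -0.001, -0.0]
force: [0.3, 0.6, -0.2]
grip_force: 0.0
ee_pos: [0.6327, 0.1538, 0.1503]
tcp_rot: [0.746, 0.666, -0.001, 0.0]
force: [0.2, -0.1, 0.7]
grip_force: 0.0
[-0.9242629   0.61633941  0.85169386  1.69886455 -0.51830114  1.06883674
 -0.01938177]
[[234.60000610351562, 142.10000610351562], [234.60000610351562, 196.60000610351562], [237.60000610351562, 180.89999389648438], [245.10000610351562, 191.60000610351562], [248.10000610351562, 191.60000610351562], [245.60000610351562, 204.60000610351562], [274.6000061035156, 210.10000610351562], [274.1000061035156, 218.89999389648438], [270.8999938964844, 222.10000610351562], [280.8999938964844, 224.60000610351562], [281.8999938964844, 221.89999389648438], [279.6000061035156, 218.39999389648438], [281.6000061035156, 210.89999389648438], [313.8999938964844, 214.89999389648438], [319.8999938964844, 172.60000610351562], [327.1000061035156, 172.10000610351562], [328.6000061035156, 176.60000610351562], [323.8999938964844, 218.60000610351562], [333.3999938964844, 219.89999389648438], [338.6000061035156, 163.89999389648438], [259.1000061035156, 153.39999389648438], [256.1000061035156, 173.10000610351562], [248.10000610351562, 188.60000610351562], [252.39999389648438, 143.10000610351562], [246.39999389648438, 141.89999389648438], [242.60000610351562, 151.89999389648438], [241.89999389648438, 143.10000610351562]]
```

View pics/c4.png

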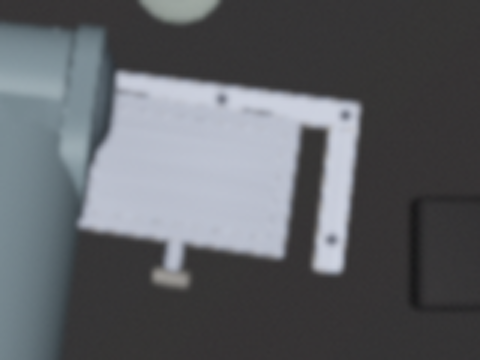

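The case is square against the far bar. I descend outside the +y end, with a further 12 mm of clearance, and push along −y of the stop.

Converted, 0.13 m / 0.6 = 0.2167, 0.08 m / 0.6 = 0.1333.

```bash
echo '[{"aperture":0.085,"dx":0.02,"dy":0.0133},{"aperture":0.085,"dx":0.02,"dy":0.0133,"dz":0.0667},{"aperture":0.085,"dx":0.02,"dy":0.0133,"dz":0.1333},{"aperture":0.085,"dx":0.02,"dy":0.0133,"dz":0.1833},{"aperture":0.085,"dx":0.02,"dy":0.0133,"dz":0.2167},{"aperture":0.085,"dx":0.02,"dy":0.0133,"dz":0.2167}]' > m.json && python3 -m inch m.json|egrep 'ee|rot|force:'
echo '[{"aperture":0.085,"dx":-0.01},{"aperture":0.085,"dx":-0.02},{"aperture":0.085,"dx":-0.03},{"aperture":0.085,"dx":-0.04},{"aperture":0.085,"dx":-0.05},{"aperture":0.085,"dx":-0.06},{"aperture":0.085,"dx":-0.06}]' > m.json && python3 -m inch m.json|egrep 'ee|rot|force:'
python3 - <<'E'
from meas import *
im=snapshot("top")
K=onz("top",[[319.9,172.6],[313.9,214.9]],.058);print(K)
for c in seg("top",im,(290,140,350,250)): print(cv2.approxPolyDP(c.astype(np.float32),1.5,True).reshape(-1,2).round(1).tolist())
E
```

```text
ee_pos: [0.6376, 0.1643, 0.0154]
tcp_rot: [0.747, 0.665, -0.005, -0.003]
force: [-1.0, 0.2, -0.5]
grip_force: 0.0
ee_pos: [0.6399, 0.1296, 0.0235]
tcp_rot: [0.748, 0.664, 0.002, 0.0]
force: [0.1, 4.2, 2.8]
grip_force: 1.4
[[ 0.6748559  -0.0697731   0.058     ]
 [ 0.55526287 -0.0537212   0.058     ]]
[[289.6000061035156, 157.10000610351562], [289.6000061035156, 211.89999389648438], [316.3999938964844, 215.60000610351562], [321.3999938964844, 214.39999389648438], [327.8999938964844, 172.60000610351562], [323.8999938964844, 218.60000610351562], [333.3999938964844, 219.89999389648438], [339.3999938964844, 164.60000610351562]]
```

```bash
echo '[{"aperture":0.085,"dx":-0.0083},{"aperture":0.085,"dx":-0.0167},{"aperture":0.085,"dx":-0.025},{"aperture":0.085,"dx":-0.025}]' > m.json && python3 -m inch m.json|egrep 'ee|rot|force:'
for i in 1; do echo '[{"aperture":0.085,"dx":-0.0033},{"aperture":0.085,"dx":-0.0067},{"aperture":0.085,"dx":-0.0067}]' > m.json && python3 -m inch m.json|egrep 'ee|force:'; done
echo '[{"aperture":0.085,"dx":-0.0033},{"aperture":0.085,"dx":-0.0067},{"aperture":0.085,"dx":-0.0067}]' > m.json && python3 -m inch m.json|egrep 'ee|force:'
```

```text
ee_pos: [0.6384, 0.1164, 0.0232]
tcp_rot: [0.747, 0.664, 0.003, -0.0]
force: [0.9, 5.8, 3.2]
grip_force: 2.7
ee_pos: [0.6381, 0.114, 0.0232]
force: [0.4, 5.4, 3.3]
grip_force: 3.3
ee_pos: [0.6378, 0.113, 0.0232]
force: [1.0, 9.4, 4.8]
grip_force: 4.9
```

Converted, -0.004 m / 0.6 = -0.0067, -0.002 m / 0.6 = -0.0033.

```bash
echo '[{"aperture":0.085,"dx":-0.0033},{"aperture":0.085,"dx":-0.0067},{"aperture":0.085,"dx":-0.0067},{"aperture":0.085,"dx":-0.0067}]' > m.json && python3 -m inch m.json|egrep 'ee|force:'
echo '[{"aperture":0.085,"dx":-0.0033},{"aperture":0.085,"dx":-0.0067},{"aperture":0.085,"dx":-0.0067},{"aperture":0.085,"dx":-0.0067}]' > m.json && python3 -m inch m.json|egrep 'ee|force:'
python3 - <<'E'
from meas import *
im=snapshot("top");cv2.imwrite("pics/c5.png",cv2.resize(im[140:240,235:355],None,fx=5,fy=5,interpolation=2)[:,:,::-1])
E
```

```text
ee_pos: [0.6375, 0.1129, 0.0233]
force: [0.6, 13.9, 3.8]
grip_force: 7.0
ee_pos: [0.637, 0.1129, 0.0233]
force: [-0.3, 17.8, 4.6]
grip_force: 9.1
```

View pics/c5.png

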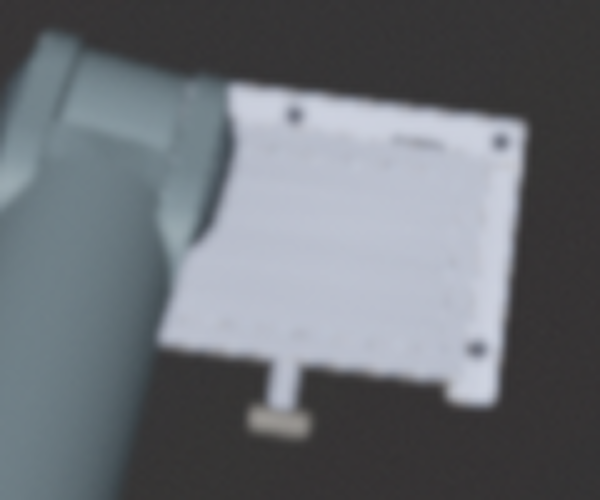

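The case is seated in y: motion stopped at 18 N and the lid edge meets the side bar. I retreat and turn back to press the front again.

Converted, -0.135 m / 0.6 = -0.225, 0.025 m / 0.6 = 0.0417, -0.24 rad / 3.1416 = -0.0764.

```bash
echo '[{"aperture":0.085,"dx":0.02},{"aperture":0.085,"dx":0.0417},{"aperture":0.085,"dx":0.0417,"dz":-0.0667},{"aperture":0.085,"dx":0.0417,"dz":-0.1333},{"aperture":0.085,"dx":0.0417,"dz":-0.2},{"aperture":0.085,"dx":0.0417,"dz":-0.225},{"aperture":0.085,"dx":0.0417,"dz":-0.225,"rz":-0.0382},{"aperture":0.085,"dx":0.0417,"dz":-0.225,"rz":-0.0764}]' > m.json && python3 -m inch m.json|egrep 'ee|rot|force:'
echo '[{"aperture":0.085,"dx":-0.05,"dy":-0.0333,"rz":-0.0382},{"aperture":0.085,"dx":-0.1,"dy":-0.0667,"rz":-0.0764},{"aperture":0.085,"dx":-0.1167,"dy":-0.1167,"rz":-0.1146},{"aperture":0.085,"dx":-0.1333,"dy":-0.15,"rz":-0.1528},{"aperture":0.085,"dx":-0.1333,"dy":-0.15,"rz":-0.191},{"aperture":0.085,"dx":-0.1333,"dy":-0.15,"rz":-0.2292},{"aperture":0.085,"dx":-0.1333,"dy":-0.15,"rz":-0.2674},{"aperture":0.085,"dx":-0.1333,"dy":-0.15,"rz":-0.3056}]' > m.json && python3 -m inch m.json|egrep 'ee|rot|force:'
echo '[{"aperture":0.085,"rz":-0.0382},{"aperture":0.085,"rz":-0.0764},{"aperture":0.085,"rz":-0.1181},{"aperture":0.085,"rz":-0.1181},{"aperture":0.085,"rz":-0.1181}]' > m.json && python3 -m inch m.json|egrep 'ee|rot|force:'
python3 - <<'E'
from h import *
print(onz("top",[[291,224.2]],.062),get_state()['joints'])
E
```

```text
ee_pos: [0.6386, 0.1207, 0.158]
tcp_rot: [0.662, 0.75, 0.0, 0.002]
force: [-0.5, -0.2, 0.0]
grip_force: 0.0
ee_pos: [0.5568, 0.0304, 0.1557]
tcp_rot: [0.241, 0.971, -0.001, -0.0]
force: [-0.4, -0.3, -0.4]
grip_force: 0.0
ee_pos: [0.5572, 0.031, 0.1557]
tcp_rot: [0.062, 0.998, -0.001, -0.001]
force: [-0.4, 0.1, -0.0]
grip_force: 0.0
[[0.52808771 0.01035204 0.062     ]] [-0.62955513  0.34279043  0.59018244  1.91876303 -0.23071171  0.94867144
  1.5166423 ]
```

Converted, 0.135 m / 0.6 = 0.225, 0.11 m / 0.6 = 0.1833, -0.015 rad / 3.1416 = -0.0048.

```bash
echo '[{"aperture":0.085,"dx":0.0483,"dy":-0.0383,"rz":-0.0048},{"aperture":0.085,"dx":0.0483,"dy":-0.0383,"dz":0.0667,"rz":-0.0048},{"aperture":0.085,"dx":0.0483,"dy":-0.0383,"dz":0.1333,"rz":-0.0048},{"aperture":0.085,"dx":0.0483,"dy":-0.0383,"dz":0.1833,"rz":-0.0048},{"aperture":0.085,"dx":0.0483,"dy":-0.0383,"dz":0.225,"rz":-0.0048},{"aperture":0.085,"dx":0.0483,"dy":-0.0383,"dz":0.225,"rz":-0.0048}]' > m.json && python3 -m inch m.json|egrep 'ee|rot|force:'
echo '[{"aperture":0.085,"dx":-0.01},{"aperture":0.085,"dx":-0.02},{"aperture":0.085,"dx":-0.03},{"aperture":0.085,"dx":-0.0367},{"aperture":0.085,"dx":-0.04},{"aperture":0.085,"dx":-0.04}]' > m.json && python3 -m inch m.json|egrep 'ee|rot|force:'
echo '[{"aperture":0.085,"dx":-0.0033},{"aperture":0.085,"dx":-0.0067},{"aperture":0.085,"dx":-0.01},{"aperture":0.085,"dx":-0.01}]' > m.json && python3 -m inch m.json|egrep 'ee|rot|force:'
echo '[{"aperture":0.085,"dx":-0.0033},{"aperture":0.085,"dx":-0.0067},{"aperture":0.085,"dx":-0.0067},{"aperture":0.085,"dx":-0.0067}]' > m.json && python3 -m inch m.json|egrep 'ee|rot|force:'
```

```text
ee_pos: [0.5211, 0.0124, 0.0165]
tcp_rot: [0.053, 0.999, -0.002, -0.005]
force: [-0.1, -0.3, 0.4]
grip_force: 0.0
ee_pos: [0.5518, 0.0109, 0.0224]
tcp_rot: [0.052, 0.999, 0.0, 0.001]
force: [-0.4, -0.7, 0.5]
grip_force: 0.0
ee_pos: [0.5524, 0.0105, 0.0205]
tcp_rot: [0.053, 0.999, 0.0, -0.004]
force: [-7.2, 1.2, 5.8]
grip_force: 3.4
ee_pos: [0.5525, 0.0102, 0.0199]
tcp_rot: [0.053, 0.999, 0.001, -0.008]
force: [-13.0, 0.9, 11.0]
grip_force: 6.5
```

Contact is firm on the far bar as well. Before gripping I measure the handle and the case corner more exactly from the last clear picture.

```bash
python3 - <<'E'
from meas import *
im=cv2.imread("pics/c5.png").astype(int)
f=lambda p:(np.float64(p)+.5)/5-.5+[235,140]
m=((im[...,2]-im[...,0]>4)&(im.sum(2)>330)).astype(np.uint8);m[:395]=0;m[450:]=0;m[:,:230]=0;m[:,330:]=0
g=(im.sum(2)>330).astype(np.uint8);g[:405]=0;g[450:]=0;g[:,:230]=0;g[:,330:]=0
for k in(m,g):
    c=max(cv2.findContours(k,0,1)[0],key=cv2.contourArea);r=cv2.minAreaRect(c);print(r,onz("top",[f(r[0])],.058))
    b=onz("top",f(cv2.boxPoints(r)),.058);print([np.linalg.norm(b[i]-b[i-1]).round(4) for i in range(4)])
E
python3 -c "
from cell import *;s=get_state();print(s['ee_pos'],s['force'])"
```

```text
((278.4404296875, 421.4527282714844), (58.078346252441406, 22.38599395751953), 7.4958577156066895) [[0.52892201 0.01199582 0.058     ]]
[np.float64(0.0324), np.float64(0.0124), np.float64(0.0324), np.float64(0.0125)]
((278.5, 419.5), (29.0, 57.0), 90.0) [[0.53000787 0.01197972 0.058     ]]
[np.float64(0.0161), np.float64(0.0318), np.float64(0.0161), np.float64(0.0318)]
[0.55250487 0.0102044  0.01986645] [-12.9896947    0.9203656   10.98605977]
```

Converted, 0.029 m / 0.6 = 0.0483, -0.023 m / 0.6 = -0.0383.

```bash
echo '[{"aperture":0.085,"dx":0.025},{"aperture":0.085,"dx":0.0483},{"aperture":0.085,"dx":0.0483,"dz":-0.02},{"aperture":0.085,"dx":0.0483,"dz":-0.0383},{"aperture":0.085,"dx":0.0483,"dz":-0.0383},{"aperture":0.085,"dx":0.0483,"dz":-0.0383}]' > m.json && python3 -m inch m.json|egrep 'ee|rot|force:'
python3 - <<'E'
from meas import *
im=snapshot("top");K=onz("top",[[246,154],[248,162],[328,172],[324,219],[333,220],[338,164]],.02)
im2=cv2.resize(im[140:240,235:355],None,fx=5,fy=5,interpolation=2);cv2.imwrite("pics/c6.png",im2[:,:,::-1])
E
```

```text
ee_pos: [0.5343, 0.0129, 0.0463]
tcp_rot: [0.052, 0.999, 0.0, 0.003]
force: [-0.4, -0.9, 0.5]
grip_force: 0.0
```

View pics/c6.png

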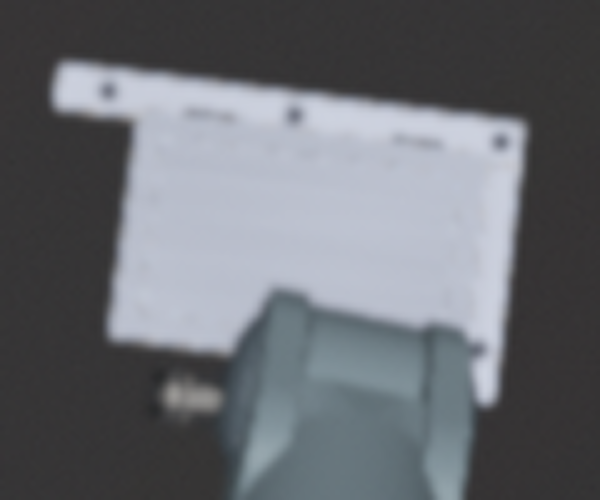

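The case sits flush in both bars. Now I grip the handle.

Converted, 0.005 m / 0.6 = 0.0083, -0.003 m / 0.6 = -0.005.

```bash
python3 -c "
from h import *;print(onz('top',[[256.2,207.6],[261.2,164.6]],.058))"
echo '[{"aperture":0.085,"dx":0.0083,"dy":-0.005,"dz":0.005},{"aperture":0.085,"dx":0.0083,"dy":-0.005,"dz":0.005},{"aperture":0.045,"dx":0.0083,"dy":-0.005,"dz":0.005},{"aperture":0.045,"dx":0.0083,"dy":-0.005,"dz":0.005},{"aperture":0.045,"dx":0.0083,"dy":-0.005,"dz":0.005},{"aperture":0.045,"dx":0.0083,"dy":-0.005,"dz":0.005}]' > m.json && python3 -m inch m.json 25
echo '[{"aperture":0.037},{"aperture":0.034},{"aperture":0.03},{"aperture":0.028},{"aperture":0.028},{"aperture":0.028}]' > m.json && python3 -m inch m.json 25
```

```text
[[0.57227407 0.10788873 0.058     ]
 [0.69390487 0.09645984 0.058     ]]
time_s: 13.85
ee_pos: [0.526, 0.0104, 0.0411]
tcp_rot: [0.052, 0.999, -0.0, -0.0]
force: [-0.2, 0.2, 0.8]
gripper_width: 0.0452
grip_force: 0.0
time_s: 14.35
ee_pos: [0.5265, 0.0131, 0.0417]
tcp_rot: [0.051, 0.999, 0.002, 0.0]
force: [-1.3, 5.6, 2.5]
gripper_width: 0.0313
grip_force: 25.5
```

Gripped, with 5.6 N of side force toward the side bar. I ease that off, add a light preload in x, then lift along the hinge arc (R = 165 mm).

The manual's scale: shifts go in shares of 0.6 m and turns go in shares of pi rad. Converting my numbers, -0.002 m / 0.6 = -0.0033.

```bash
echo '[{"aperture":0.028,"dx":-0.0033,"dy":0.0033},{"aperture":0.028,"dx":-0.0033,"dy":0.0033},{"aperture":0.028,"dx":-0.0033,"dy":0.0033}]' > m.json && python3 -m inch m.json|egrep 'ee|force:'
echo '[{"aperture":0.028,"dx":-0.0017,"dz":-0.0183},{"aperture":0.028,"dx":-0.0033,"dz":-0.0358},{"aperture":0.028,"dx":-0.0067,"dz":-0.0533},{"aperture":0.028,"dx":-0.0112,"dz":-0.071},{"aperture":0.028,"dx":-0.0167,"dz":-0.0883},{"aperture":0.028,"dx":-0.0233,"dz":-0.105},{"aperture":0.028,"dx":-0.0317,"dz":-0.121},{"aperture":0.028,"dx":-0.04,"dz":-0.1367}]' > m.json && python3 -m inch m.json|egrep 'ee|force:|rot|width'
```

```text
ee_pos: [0.5264, 0.0131, 0.0416]
force: [-5.8, 3.3, 9.1]
grip_force: 26.2
ee_pos: [0.5521, 0.0102, 0.1245]
tcp_rot: [0.052, 0.999, 0.0, -0.0]
force: [-0.2, 4.0, -1.5]
gripper_width: 0.0316
grip_force: 24.9
```

Converted, -0.062 m / 0.6 = -0.1033, -0.059 m / 0.6 = -0.0983.

```bash
echo '[{"aperture":0.028,"dx":-0.01,"dz":-0.015},{"aperture":0.028,"dx":-0.0207,"dz":-0.0293},{"aperture":0.028,"dx":-0.0325,"dz":-0.043},{"aperture":0.028,"dx":-0.045,"dz":-0.0558},{"aperture":0.028,"dx":-0.0583,"dz":-0.0678},{"aperture":0.028,"dx":-0.0727,"dz":-0.0788},{"aperture":0.028,"dx":-0.0877,"dz":-0.089},{"aperture":0.028,"dx":-0.1033,"dz":-0.0983}]' > m.json && python3 -m inch m.json|egrep 'ee|force:|rot|width'
echo '[{"aperture":0.028},{"aperture":0.028},{"aperture":0.028},{"aperture":0.028}]' > m.json && python3 -m inch m.json|egrep 'ee|force:|rot|width'
python3 - <<'E'
from meas import *
t=snapshot("top");s=snapshot("side")
a=cv2.resize(t[140:235,235:355],None,fx=4,fy=4,interpolation=2);b=cv2.resize(s[115:225,205:315],None,fx=3.4545,fy=3.4545,interpolation=2)
a=cv2.resize(a,(390,380*390//480));h=max(len(a),len(b));pad=lambda x:cv2.copyMakeBorder(x,0,h-len(x),0,0,0)
cv2.imwrite("pics/c7.png",np.hstack([pad(a),pad(b)])[:,:,::-1]);print(a.shape,b.shape)
E
```

```text
ee_pos: [0.6151, 0.0032, 0.1834]
tcp_rot: [0.052, 0.999, 0.0, 0.001]
force: [-1.2, 3.4, -1.2]
gripper_width: 0.0313
grip_force: 25.0
ee_pos: [0.6143, 0.0034, 0.1827]
tcp_rot: [0.052, 0.999, 0.0, 0.001]
force: [-0.9, 3.7, 3.0]
gripper_width: 0.0317
grip_force: 25.7
(308, 390, 3) (380, 380, 3)
```

View pics/c7.png

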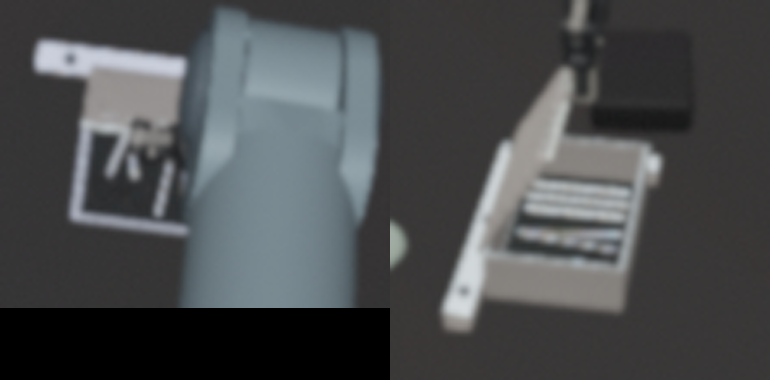

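The lid is up at about 60° (by height 60.1°, by x 60.9°), held at the handle, with the instruments visible. I check squareness and flushness from the rim edges.

```bash
python3 - <<'E'
from meas import *
t=snapshot("top");a=np.radians(-6.2);ex=np.array([np.cos(a),np.sin(a)]);ey=np.array([-ex[1],ex[0]]);c0=np.array([.68495,-.10663])
f=lambda p:np.float64(p)/3.25+[235,140]
g=cv2.cvtColor(t,cv2.COLOR_RGB2GRAY).astype(float)
def edge(pts,dirv,n=40):  # outer edge: half-level crossing walking inward
    out=[];A,B=map(np.array,pts)
    for k in np.linspace(.1,.9,n):
        p=A+(B-A)*k;q=p-np.array(dirv)*4+np.outer(np.linspace(0,6,61),dirv)
        v=cv2.remap(g.astype(np.float32),q[:,0].astype(np.float32).reshape(1,-1),q[:,1].astype(np.float32).reshape(1,-1),1).ravel()
        i=np.argmax(v>115); 
        if i>0: out.append(q[i])
    return np.array(out)
L=edge([f([83,125]),f([72,217])],[1,.1]);F=edge([f([76,219]),f([180,231])],[.1,-1])
for n,p in(("left",L),("front",F)):
    P=onz("top",p,.05)[:,:2];l=line(P);d=P-c0;print(n,len(P),ang(l),"xs",(d@ex).mean(),"ys",(d@ey).mean())
o=edge([f([50,40]),f([180,57])],[-.1,1]);P=onz("top",o,.02)[:,:2];print("bar outer",ang(line(P)),((P-c0)@ex).mean())
for n,uv,z in(("dish",[280,122],.01),("jar",[172,172],.08)):pass
s=get_state();print(s['force'],s['torque'],s['time_s'],abs(s['qd']).max())
E
```

```text
left 40 -6.185457 xs -0.09196430205082015 ys 0.20250356723035545
front 40 84.0114 xs -0.13444212231674066 ys 0.14982330029092408
bar outer 83.825066 0.026163959760870846
[-1.57790993  3.83325256  3.03387388] [0.79340782 0.10198581 0.02689843] 16.4167 0.001620538239701543
```

```bash
python3 - <<'E'
from meas import *
a=np.radians(-6.2);ex=np.array([np.cos(a),np.sin(a)]);ey=np.array([-ex[1],ex[0]]);c0=np.array([.68495,-.10663])
t=cv2.imread("pics/c6.png");g=cv2.cvtColor(t,cv2.COLOR_BGR2GRAY)
f=lambda p:(np.float64(p)+.5)/5-.5+[235,140]
F=[[x,360-np.argmax(g[360:320:-1,x]>115)] for x in range(125,215)]
F=[[x,y] for x,y in F]
F2=[[x,370-np.argmax(g[370:320:-1,x]>115)] for x in range(125,215)]
L=[[95+np.argmax(g[y,95:150]>115),y] for y in range(150,325)]
for n,p in(("front",F2),("left",L)):
    P=onz("top",f(p),.058)[:,:2];l=line(P);d=P-c0;print(n,ang(l),(d@ex).mean(),(d@ey).mean())
E
```

```text
front 83.47794 -0.1345345050962664 0.16655951416256007
left -6.3389273 -0.07697457397685627 0.2023010085676345
```

The front edge is at the same x as when the case was pressed home (−134.5 against −134.4 mm), so it has not shifted. I hand in while holding.

```bash
python3 -c "
from cell import *
print(hand_in())"
```

```text
the job is handed in; nothing more can be done
None
```

The case is pushed flush into both bars of the stop and the lid is held open by its handle at about 60°. I handed the job in at about 16.5 s; no verdict came back.

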